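Tap the jammed spacers out of the tilted jar

TASK

Two blackened steel hex spacers are jammed in the neck of the clear jar that lies tilted in the sprung stand. Tap the side of that jar, gently and as often as needed, until both spacers have slid out and lie in the tray under its mouth. Do not hit the jar hard, do not touch the spacers with the gripper's fingers, and leave the capped upright jar standing where it is.

Things in the scene. Friction and masses are not known exactly. Their poses are not given: they have to be found in the camera images.
- jar: clear jar tilted in a sprung stand: body 72 mm diameter, neck 31 mm (bore 22). Origin on its centre line, 135 mm above the bench, over the stand's post; z up, x level towards the mouth. The centre line falls along (0.939, 0, -0.343); along it from the origin: closed end -30 mm, full-width body to 78, neck 98 to mouth at 152. It only swings about its z, 0.35 rad each way; a spring centres it.
- tap (a point): point on the jar's centre line, 65 mm from its origin, 113 mm above the bench, axes as jar. Good place to tap: the jar's left or right side, 36 mm from here along y. The side gives 0.8 N per mm, hard stop at 22 mm. A quick tap 8 mm deep at 0.2 to 0.3 m/s, let go as quickly, moves the spacers some mm down the neck; a slow push does not. Takes 2 to 8 taps; over 40 N is too hard.
- spacer_a: blackened steel hexagonal threaded spacer, a six-sided bar 10 mm across the flats and 20 mm long, about 14 g; at the start it is stuck by friction inside the jar's neck, lying along it, the one nearer the mouth. Origin at its centre, own x axis along its length.
- spacer_b: blackened steel hexagonal threaded spacer, a six-sided bar 10 mm across the flats and 20 mm long, about 14 g; at the start it is stuck by friction inside the jar's neck, lying along it, the one farther from the mouth. Origin at its centre, own x axis along its length.
- tray (a point): centre of the inner floor of the open aluminium tray fixed to the stand under the jar's mouth, 5 mm above the bench; axes as jar. Tray 140 mm (x) by 160 mm (y) outside, walls 4 mm thick, 35 mm high. The stand's foot is a plate 120 mm wide, 12 mm high, from the tray to 60 mm behind the jar's origin. Tray and stand are fixed.
- spare_jar: bystander: a loose upright jar of the same kind with a black cap, 72 mm diameter, 174 mm tall, standing to one side. Origin at the centre of its underside, z up. Not to be disturbed. (On the stand's other side lies a flat clear parts case, 130 x 90 x 28 mm; a screwdriver lies beyond.)

How it is judged:
By the outcome, as a careful person would: the job done as asked, in the order asked, and still so for the second after the job is handed in, with the robot touching nothing.
It also fails if it takes over 40 s, if anything falls off the work surface, if the arm or the gripper's body presses on something with over 40 N, if the wrist force passes 120 N, or if a joint passes its speed limit or range.

ROBOT

A 6-joint arm with a two-finger parallel gripper is mounted at the origin on the work surface. World frame = base frame: x ahead of the robot, y to its left, z up, the work surface at z = 0. Lengths are in m, angles in rad, forces in N, time in s.
With the tool pointing down it reaches from about 0.3 to 0.875 m from the base axis. Payload 6.4 kg.
Tool frame: the origin (TCP) lies at the very end of the fingers, on their centre line; the grasp point (between the pads) lies 19 mm behind it (ctrl.grip_point_offset is the z of the grasp point in the tool frame, in m); z points along the fingers, y is the direction in which the jaws open and shut (so a half turn about z gives the same grasp; the last joint's range is limited). The gripper opens to 85 mm and grips with 20 to 120 N. Pads are 22 mm wide; open, the fingers measure 114 mm over their backs; the gripper's body (76 mm by 85 mm) begins 54 mm behind the grasp point. The pads swing forward as they close: fully open they stand 13 mm farther back than shut.
Start: joints at [0.976, 0.181, 1.607, -0, 1.354, -0.206], TCP at [0.218, 0.532, 0.231] pointing down, gripper open.
Joint ranges: [-2.99, 2.99], [-0.89, 2.07], [0.3, 2.58], [-1.14, 4.28], [0, 2.63], [-3.12, 3.12]. Speed limits (rad/s): [2.57, 2.57, 3.01, 3.14, 3.14, 3.14].

INTERFACE

Orientations are given as a unit quaternion [w, x, y, z].
In Python, from bench import status, cams, ctrl gives the robot as it stands.
- The arm moves only by the shell command python3 -m handwheel 'ROWS'. ROWS is JSON, a list of rows, each an object with "grip": the finger opening in cm, from 0 to 8.54; "linear": the shift along the tool's x, y, z in cm, a list of three; "rotation": the turn, a rotation vector about the tool's x, y, z in degrees, a list of three. A call has 1 to 12 rows; each row is the pose to reach, as a shift and turn from the pose commanded when the call began, along the tool's axes at that moment; what a row does not reach only later rows make up. A row lasts 1/12 s, in which the tool goes at most 41.7 mm and 7.16 degrees, less where a joint would pass 70% of its speed; a pose out of reach is approached as far as the arm can. A call with a gripper value outside its range is refused whole. The fingers move at their own pace and stop on an object; the grip force is fixed at half the most. Time passes only in rows, so rows that repeat a pose let the fingers close. It gives the time, the measured TCP pose, the force and the opening at its end, in the units of the state.
- status.get_obs(): the state, without advancing time (a new reading comes with each control period).
- cams.camera(name): name is "scene" or "top" or "wrist"; returns the picture (384x512x3 uint8, red, green, blue); there is no depth.
- cams.camera_info(name): a dict with "fovy" (degrees; the focal length in pixels is half the picture's height over the tangent of half this angle, whatever the lens; pixels are square), "cx", "cy" (the principal point, pixels), "world_from_camera" (4x4, takes a point from camera to world coordinates); the wrist camera has in their place "mount" (4x4, takes a point from camera to tool coordinates, whose origin is the TCP and whose axes are the flange's). Camera axes: x right, y down, z forward; pixel columns grow to the right and rows downward; lengths in m; the calibration is good to about 2 mm. A picture is of the moment at which its call begins: read the wrist's pose just before it. camera_info takes no time and is no camera call.
- ctrl.hand_in(): hands the job in, once; it reports no verdict.
The state is a dict: "time_s": time; "q": joint angles; "dq": joint speeds; "joint_efforts": joint torques, N m; "eef_pos": TCP position; "eef_rot": TCP orientation; "wrist_force": force on the tool from outside, world axes, zero at the start; "torque": the same for the moment, N m; "opening": opening from 0.0 (shut) to 1.0 (fully open).
Only numpy, scipy, OpenCV 4.12 (cv2) and the standard library are available. Lean on these libraries where they do the work, as an engineer would, in place of code of your own. Each camera call takes 0.05 s, during which the arm holds its last target.

## Working session

There is one attempt and no reset: what is moved stays moved. The work goes in short steps, Python scripts to look and compute and a shell command to move; the robot and the scene stay as the last step left them, time stands still between calls to the robot, and variables do not carry over. Pictures are saved under pics/ and viewed, and the job is handed in when it is done.

```bash
ls; mkdir -p pics; python3 - <<'E'
from bench import status,cams,ctrl
import cv2,numpy as np
np.set_printoptions(precision=4,suppress=True)
print(status.get_obs())
for n in ["scene","top","wrist"]:
    print(n,cams.camera_info(n))
    cv2.imwrite(f"pics/{n}0.png",cams.camera(n)[:,:,::-1])
E
```

```text
pics
{'time_s': 0.0, 'q': array([ 0.9757,  0.1815,  1.608 ,  0.    ,  1.3539, -0.2063]), 'dq': array([ 0.0021, -0.0012,  0.0028,  0.0005, -0.0003, -0.0003]), 'joint_efforts': array([ -0.0023, -44.489 , -35.1321,  -0.0007,   0.0098,   0.    ]), 'eef_pos': array([0.2176, 0.5316, 0.2304]), 'eef_rot': array([-0.0004,  0.1932,  0.9812, -0.0008]), 'wrist_force': array([-0.0774, -0.256 ,  0.0209]), 'torque': array([ 0.0458, -0.0133, -0.0199]), 'opening': 0.9982749470846441}
scene {'fovy': 57.5879432895389, 'cx': 251.10865805228812, 'cy': 184.2548860370161, 'world_from_camera': array([[ 0.3238,  0.7691, -0.551 ,  1.0288],
       [ 0.946 , -0.2543,  0.2009, -0.1697],
       [ 0.0143, -0.5863, -0.8099,  0.8113],
       [ 0.    ,  0.    ,  0.    ,  1.    ]])}
top {'fovy': 56.00715450718523, 'cx': 250.26058376482993, 'cy': 180.82840206269273, 'world_from_camera': array([[ 0.0015, -0.9832,  0.1825,  0.3301],
       [-0.9999,  0.0014,  0.0159, -0.014 ],
       [-0.0159, -0.1825, -0.9831,  1.1913],
       [ 0.    ,  0.    ,  0.    ,  1.    ]])}
wrist {'fovy': 62.682994840378726, 'cx': 255.37187114455259, 'cy': 190.03644405397512, 'mount': array([[-0.0002, -0.9513, -0.3082,  0.0785],
       [ 1.    , -0.0002, -0.0001,  0.0013],
       [-0.    , -0.3082,  0.9513, -0.1426],
       [ 0.    ,  0.    ,  0.    ,  1.    ]])}
```

View pics/scene0.png

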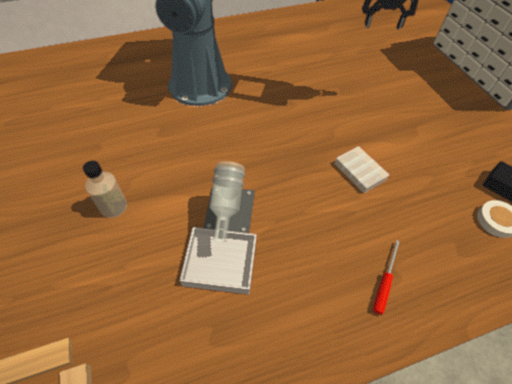

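View pics/top0.png

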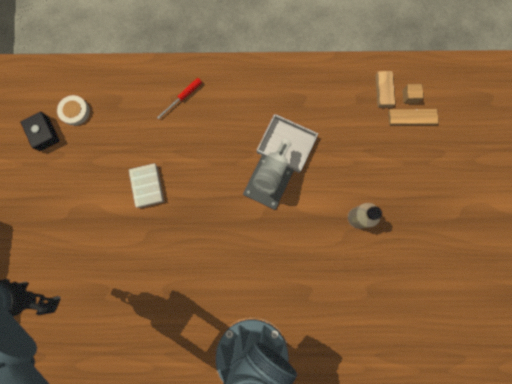

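View pics/wrist0.png

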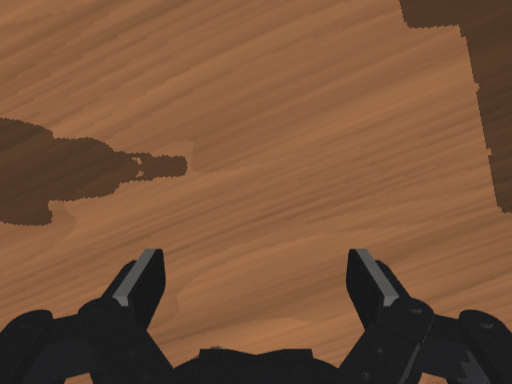

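The scene shows the jar at about (227,185) with the tray at (220,260), and the spare jar at (105,190). The top view shows the jar at (270,175), the tray at (288,143) and the spare jar at (368,215). I'll enlarge both views.

```bash
python3 - <<'E'
import cv2
s=cv2.imread("pics/scene0.png")[150:300,170:270]
t=cv2.imread("pics/top0.png")[105:215,235:330]
cv2.imwrite("pics/s0z.png",cv2.resize(s,None,fx=4,fy=4,interpolation=cv2.INTER_NEAREST)[:600])
cv2.imwrite("pics/t0z.png",cv2.resize(t,None,fx=5,fy=5,interpolation=cv2.INTER_NEAREST))
E
```

```text
(no output)
```

View pics/s0z.png

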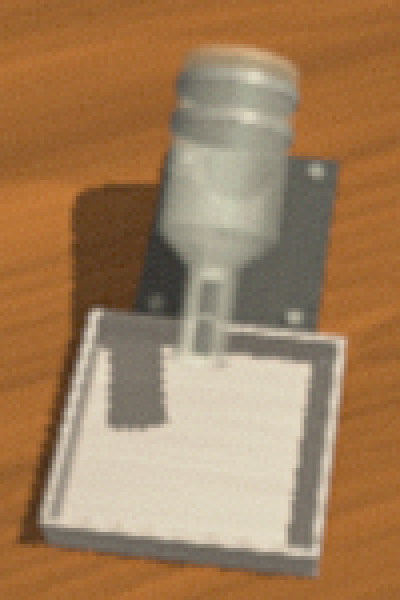

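View pics/t0z.png

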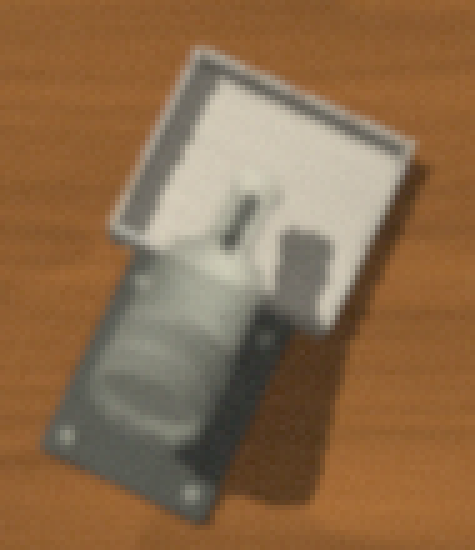

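```bash
cat > h.py <<'E'
import numpy as np
from bench import cams
np.set_printoptions(precision=4,suppress=True)
def ray(n,u,v):
    I=cams.camera_info(n); f=192/np.tan(np.radians(I["fovy"])/2); W=I["world_from_camera"]
    d=W[:3,:3]@np.array([(u-I["cx"])/f,(v-I["cy"])/f,1]); return W[:3,3],d/np.linalg.norm(d)
def plane(n,u,v,z):
    o,d=ray(n,u,v); return o+d*(z-o[2])/d[2]
def tri(us,ut):
    o1,d1=ray("scene",*us);o2,d2=ray("top",*ut)
    s=np.linalg.lstsq(np.c_[d1,-d2],o2-o1,rcond=None)[0]
    a=o1+s[0]*d1;b=o2+s[1]*d2
    return (a+b)/2,np.linalg.norm(a-b)
E
python3 - <<'E'
from h import *
S=lambda x,y:(170+x/4-.375,150+y/4-.375)
T=lambda x,y:(235+x/5-.4,105+y/5-.4)
P=[]
for s,t in [((320,560),(203,47)),((42,527),(413,145)),((92,312),(325,333)),((345,340),(112,228))]:
    p,e=tri(S(*s),T(*t)); print("rim",p,e, plane("top",*T(*t),.035),plane("scene",*S(*s),.035)); P.append(plane("top",*T(*t),.035)*.5+.5*plane("scene",*S(*s),.035))
P=np.array(P);c=P.mean(0);print("c",c,[np.linalg.norm(P[i]-P[i-1]) for i in range(4)])
ax=(P[0]+P[1]-P[2]-P[3]);print("yaw",np.arctan2(ax[1],ax[0])); ay=P[0]+P[3]-P[1]-P[2];print(np.arctan2(-ay[0],ay[1]))
for t in [(142,282),(265,340),(67,435),(191,494)]: print("screw top",plane("top",*T(*t),.012))
for s in [(155,302),(295,317),(316,171)]: print("screw sc",plane("scene",*S(*s),.012))
p,e=tri(S(207,318),T(240,220));print("spacers mid?",p,e)
# spare jar cap
E
```

```text
rim [ 0.7753 -0.077   0.0322] 0.004377101938106898 [ 0.7737 -0.0789  0.035 ] [ 0.7768 -0.0752  0.035 ]
rim [ 0.7061 -0.2191  0.0296] 0.0006253641944217206 [ 0.7043 -0.2178  0.035 ] [ 0.7082 -0.2191  0.035 ]
rim [ 0.5779 -0.1587  0.0277] 0.0027873249124822502 [ 0.5765 -0.1564  0.035 ] [ 0.5818 -0.1601  0.035 ]
rim [ 0.6489 -0.0164  0.032 ] 0.002079359414637447 [ 0.6478 -0.0174  0.035 ] [ 0.6506 -0.016   0.035 ]
c [ 0.6775 -0.1176  0.035 ] [np.float64(0.13974789039681776), np.float64(0.15729672265163716), np.float64(0.1406762242299885), np.float64(0.15796700531732355)]
yaw -0.4445122124542512
-0.45658831632285923
screw top [ 0.6166 -0.0375  0.012 ]
screw top [ 0.5767 -0.1192  0.012 ]
screw top [0.5128 0.0125 0.012 ]
screw top [ 0.4736 -0.069   0.012 ]
screw sc [ 0.5742 -0.1194  0.012 ]
screw sc [ 0.6135 -0.0366  0.012 ]
screw sc [0.5092 0.013  0.012 ]
spacers mid? [ 0.6379 -0.0981  0.089 ] 0.00032131429656019996
```

```bash
cat >> h.py <<'E'
from bench import status
from scipy.spatial.transform import Rotation as Ro
yaw=-0.45
X=np.array([np.cos(yaw),np.sin(yaw),0]);Y=np.array([-X[1],X[0],0])
def pose():
    o=status.get_obs();q=o["eef_rot"];return o,np.array(o["eef_pos"]),Ro.from_quat([q[1],q[2],q[3],q[0]])
E
python3 - <<'E'
from h import *
T=lambda x,y:(235+x/5-.4,105+y/5-.4)
S=lambda x,y:(170+x/4-.375,150+y/4-.375)
a=plane("top",*T(42,450),.012);b=plane("top",*T(207,522),.012);m=(a+b)/2
print(a,b,m,np.linalg.norm(a-b), "orig from foot",m+.06*X)
c=plane("scene",*S(339,159),.012);print("scene foot corner",c,"orig",c-.06*Y+.06*X)
O=m+.06*X
for p in ([.6379,-.0981,0],[.6775,-.1176,0]):
    d=np.array(p)-O;print("jar frame",d@X,d@Y)
# mouth end: scene neck end
print("mouth",tri(S(204,357),T(262,177)))
E
```

```text
[0.5028 0.029  0.012 ] [ 0.4552 -0.0792  0.012 ] [ 0.479  -0.0251  0.012 ] 0.11827838768154496 orig from foot [ 0.533  -0.0512  0.012 ]
scene foot corner [0.5046 0.0315 0.012 ] orig [ 0.5326 -0.0487  0.012 ]
jar frame 0.1148158635761147 0.0033811613406766177
jar frame 0.15895539674444967 0.0030470779956041248
mouth (array([ 0.6645, -0.1096,  0.0957]), np.float64(0.004345197700764586))
```

```bash
cat > goal.py <<'E'
from h import *
import sys
lat=float(sys.argv[1]);z=float(sys.argv[2])
O=np.array([.5335,-.0480,0])
o,p,R=pose()
g=O+.061*X+lat*Y;g[2]=z
G=Ro.from_matrix(np.c_[Y,X,[0,0,-1]])
d=g-p
print("t",o["time_s"],"pos",p,"jar",(p-O)@X*1000,(p-O)@Y*1000,"F",o["wrist_force"])
print("lin cm",R.inv().apply(d)*100,"rot deg",np.degrees((R.inv()*G).as_rotvec()))
E
python3 goal.py .085 .231
```

```text
t 0.15 pos [0.2177 0.5317 0.2306] jar -536.5359976116738 384.66891651049843 F [ 0.5864  0.1447 -0.7984]
lin cm [-57.8079 -33.5672  -0.0148] rot deg [-0.0727  0.0506 93.5082]
```

```bash
python3 -m handwheel '[{"grip":0,"linear":[-57.8,-33.6,0],"rotation":[0,0,93.5]},{"grip":0,"linear":[-57.8,-33.6,0],"rotation":[0,0,93.5]},{"grip":0,"linear":[-57.8,-33.6,0],"rotation":[0,0,93.5]},{"grip":0,"linear":[-57.8,-33.6,0],"rotation":[0,0,93.5]},{"grip":0,"linear":[-57.8,-33.6,0],"rotation":[0,0,93.5]},{"grip":0,"linear":[-57.8,-33.6,0],"rotation":[0,0,93.5]},{"grip":0,"linear":[-57.8,-33.6,0],"rotation":[0,0,93.5]},{"grip":0,"linear":[-57.8,-33.6,0],"rotation":[0,0,93.5]},{"grip":0,"linear":[-57.8,-33.6,0],"rotation":[0,0,93.5]},{"grip":0,"linear":[-57.8,-33.6,0],"rotation":[0,0,93.5]},{"grip":0,"linear":[-57.8,-33.6,0],"rotation":[0,0,93.5]},{"grip":0,"linear":[-57.8,-33.6,0],"rotation":[0,0,93.5]}]'; python3 goal.py .085 .231
```

```text
time_s: 1.15
eef_pos: [0.5235, 0.1338, 0.2312]
eef_rot: [-0.0, 0.812, 0.584, -0.0]
wrist_force: [0.1, 0.5, -0.2]
opening: -0.001
t 1.15 pos [0.5235 0.1338 0.2312] jar -88.11134836704575 159.3279033489559 F [ 0.0987  0.5107 -0.2393]
lin cm [-9.2421 13.8626  0.0147] rot deg [-0.0083 -0.0039  7.1959]
```

```bash
python3 -m handwheel '[{"grip":0,"linear":[-9.2,13.9,0],"rotation":[0,0,7.2]},{"grip":0,"linear":[-9.2,13.9,0],"rotation":[0,0,7.2]},{"grip":0,"linear":[-9.2,13.9,0],"rotation":[0,0,7.2]},{"grip":0,"linear":[-9.2,13.9,0],"rotation":[0,0,7.2]},{"grip":0,"linear":[-9.2,13.9,0],"rotation":[0,0,7.2]},{"grip":0,"linear":[-9.2,13.9,0],"rotation":[0,0,7.2]}]'; python3 goal.py .085 .105
python3 - <<'E'
from bench import cams
import cv2
cv2.imwrite("pics/w1.png",cams.camera("wrist")[:,:,::-1])
cv2.imwrite("pics/s1.png",cv2.resize(cams.camera("scene")[120:300,150:300,::-1],None,fx=3.3,fy=3.3))
E
```

```text
time_s: 1.65
eef_pos: [0.6265, 0.0026, 0.2301]
eef_rot: [-0.001, 0.846, 0.533, -0.001]
wrist_force: [0.8, 0.0, -0.3]
opening: -0.003
t 1.65 pos [0.6265 0.0026 0.2301] jar 61.7578439705159 85.99134050991044 F [ 0.78    0.0246 -0.3457]
lin cm [-0.0936 -0.0564 12.511 ] rot deg [-0.0898  0.0247  0.158 ]
```

View pics/w1.png

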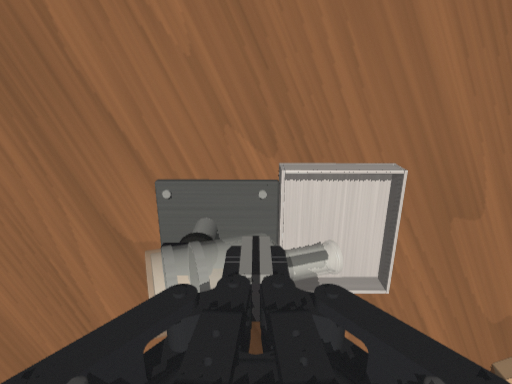

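View pics/s1.png

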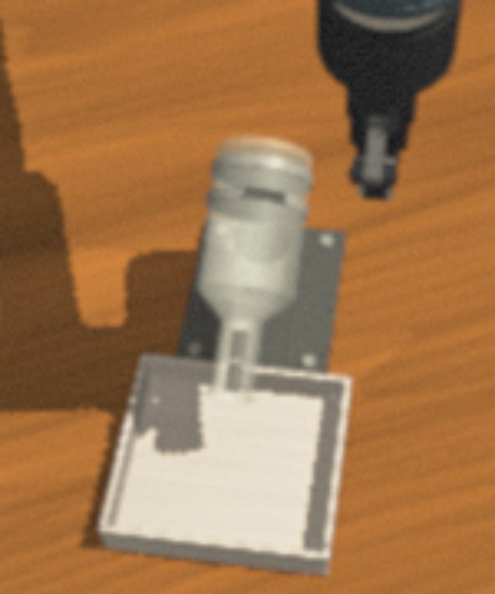

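The wrist view shows the jar body at (200,260), the neck and spacers at (310,260), and the tray edges parallel to the image, so the yaw is right. In the scene view the fingers hang clear on the jar's left. I'll descend beside it.

```bash
python3 -m handwheel '[{"grip":0,"linear":[0,0,4],"rotation":[0,0,0]},{"grip":0,"linear":[0,0,8],"rotation":[0,0,0]},{"grip":0,"linear":[0,0,11],"rotation":[0,0,0]},{"grip":0,"linear":[0,0,12.5],"rotation":[0,0,0]},{"grip":0,"linear":[0,0,12.5],"rotation":[0,0,0]},{"grip":0,"linear":[0,0,12.5],"rotation":[0,0,0]}]'; python3 goal.py .055 .105
python3 - <<'E'
from bench import cams
import cv2
cv2.imwrite("pics/s2.png",cv2.resize(cams.camera("scene")[120:300,150:300,::-1],None,fx=3.3,fy=3.3))
E
```

```text
time_s: 2.25
eef_pos: [0.625, 0.0063, 0.106]
eef_rot: [-0.001, 0.845, 0.535, -0.001]
wrist_force: [0.8, 0.7, 0.5]
opening: 0.001
t 2.25 pos [0.625  0.0063 0.106 ] jar 58.73547207806816 88.70429964656617 F [0.8228 0.6683 0.4767]
lin cm [-3.3721  0.1993  0.105 ] rot deg [-0.1002  0.0208  0.4644]
```

View pics/s2.png

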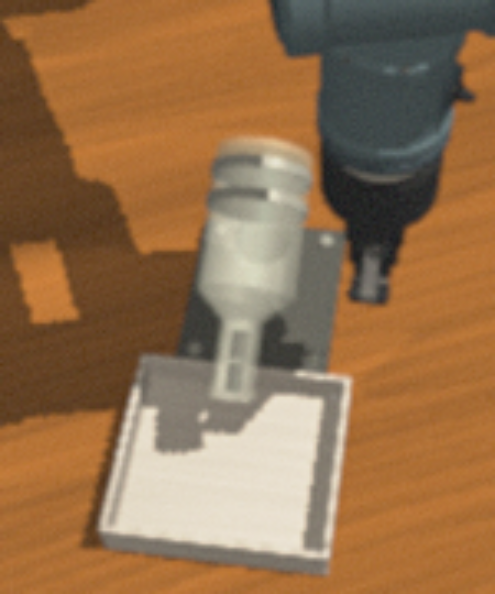

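```bash
python3 -m handwheel '[{"grip":0,"linear":[-1.5,0.2,0],"rotation":[0,0,0.5]},{"grip":0,"linear":[-2.5,0.2,0],"rotation":[0,0,0.5]},{"grip":0,"linear":[-3.0,0.2,0],"rotation":[0,0,0.5]},{"grip":0,"linear":[-3.0,0.2,0],"rotation":[0,0,0.5]},{"grip":0,"linear":[-3.0,0.2,0],"rotation":[0,0,0.5]},{"grip":0,"linear":[-3.0,0.2,0],"rotation":[0,0,0.5]}]'; python3 goal.py .05 .105

```

```text
time_s: 2.8
eef_pos: [0.6151, -0.0232, 0.1067]
eef_rot: [0.0, 0.848, 0.53, 0.0]
wrist_force: [-0.2, 0.6, 0.7]
opening: -0.002
t 2.8 pos [ 0.6151 -0.0232  0.1067] jar 62.678974913262756 57.763806840365824 F [-0.2456  0.6152  0.6813]
lin cm [-0.7769 -0.1657  0.1694] rot deg [ 0.0308 -0.0199 -0.1665]
```

```bash
python3 -m handwheel '[{"grip":0,"linear":[-0.2,0,0],"rotation":[0,0,0]},{"grip":0,"linear":[-0.4,0,0],"rotation":[0,0,0]},{"grip":0,"linear":[-0.6,0,0],"rotation":[0,0,0]},{"grip":0,"linear":[-0.6,0,0],"rotation":[0,0,0]}]'; python3 goal.py .05 .105;python3 -m handwheel '[{"grip":0,"linear":[-0.2,0,0],"rotation":[0,0,0]},{"grip":0,"linear":[-0.4,0,0],"rotation":[0,0,0]},{"grip":0,"linear":[-0.4,0,0],"rotation":[0,0,0]}]'; python3 goal.py .05 .105

```

```text
time_s: 3.13
eef_pos: [0.6121, -0.0287, 0.1062]
eef_rot: [-0.0, 0.848, 0.531, -0.0]
wrist_force: [0.6, -0.5, -0.0]
opening: 0.002
t 3.1333 pos [ 0.6121 -0.0287  0.1062] jar 62.37417339403449 51.56836155483765 F [ 0.5784 -0.5338 -0.0265]
lin cm [-0.1571 -0.137   0.1158] rot deg [-0.0165  0.012  -0.1371]
time_s: 3.38
eef_pos: [0.6104, -0.0324, 0.1062]
eef_rot: [-0.0, 0.848, 0.53, -0.0]
wrist_force: [0.4, -0.0, 0.5]
opening: -0.001
t 3.3833 pos [ 0.6104 -0.0324  0.1062] jar 62.437269068678624 47.487541877061744 F [ 0.4439 -0.0055  0.5435]
lin cm [ 0.2509 -0.1444  0.1238] rot deg [-0.0073  0.0093 -0.1469]
```

```bash
python3 -m handwheel '[{"grip":0,"linear":[-0.2,0,0],"rotation":[0,0,0]},{"grip":0,"linear":[-0.3,0,0],"rotation":[0,0,0]},{"grip":0,"linear":[-0.3,0,0],"rotation":[0,0,0]}]'; python3 goal.py .05 .105;python3 -m handwheel '[{"grip":0,"linear":[-0.2,0,0],"rotation":[0,0,0]},{"grip":0,"linear":[-0.3,0,0],"rotation":[0,0,0]},{"grip":0,"linear":[-0.3,0,0],"rotation":[0,0,0]}]'; python3 goal.py .05 .105

```

```text
time_s: 3.63
eef_pos: [0.6094, -0.0348, 0.1064]
eef_rot: [0.0, 0.848, 0.53, 0.0]
wrist_force: [1.5, 0.9, -0.5]
opening: -0.002
t 3.6333 pos [ 0.6094 -0.0348  0.1064] jar 62.64350106774017 44.90269960530479 F [ 1.5317  0.8788 -0.5383]
lin cm [ 0.5092 -0.1657  0.1353] rot deg [ 0.0274 -0.029  -0.1497]
time_s: 3.88
eef_pos: [0.6087, -0.0372, 0.1065]
eef_rot: [0.0, 0.848, 0.53, 0.001]
wrist_force: [4.9, 2.2, -1.6]
opening: -0.0
t 3.8833 pos [ 0.6087 -0.0372  0.1065] jar 63.05172904431733 42.463097125118885 F [ 4.8515  2.2293 -1.6343]
lin cm [ 0.7529 -0.2073  0.1509] rot deg [ 0.0952 -0.0869 -0.1425]
```

```bash
python3 -m handwheel '[{"grip":0,"linear":[1,0,0],"rotation":[0,0,0]},{"grip":0,"linear":[2,-0.1,0],"rotation":[0,0,0]},{"grip":0,"linear":[2.5,-0.1,0],"rotation":[0,0,0]},{"grip":0,"linear":[2.5,-0.1,0],"rotation":[0,0,0]},{"grip":0,"linear":[2.5,-0.1,0],"rotation":[0,0,0]}]'; python3 goal.py .067 .105
cat > look.py <<'E'
from bench import cams
import cv2,sys,numpy as np
s=cams.camera("scene")[180:280,170:270,::-1]
t=cams.camera("top")[110:210,235:335,::-1]
cv2.imwrite(f"pics/{sys.argv[1]}.png",cv2.resize(np.hstack([s,t]),None,fx=4,fy=4,interpolation=cv2.INTER_CUBIC))
E
python3 look.py l0
```

```text
time_s: 4.3
eef_pos: [0.6178, -0.014, 0.1061]
eef_rot: [-0.0, 0.847, 0.531, -0.0]
wrist_force: [-0.7, 0.4, -0.3]
opening: -0.004
t 4.3 pos [ 0.6178 -0.014   0.1061] jar 61.13621353192178 67.34424489795467 F [-0.687   0.4047 -0.2744]
lin cm [-0.0344 -0.0135  0.1118] rot deg [-0.0257  0.025  -0.0634]
```

View pics/l0.png

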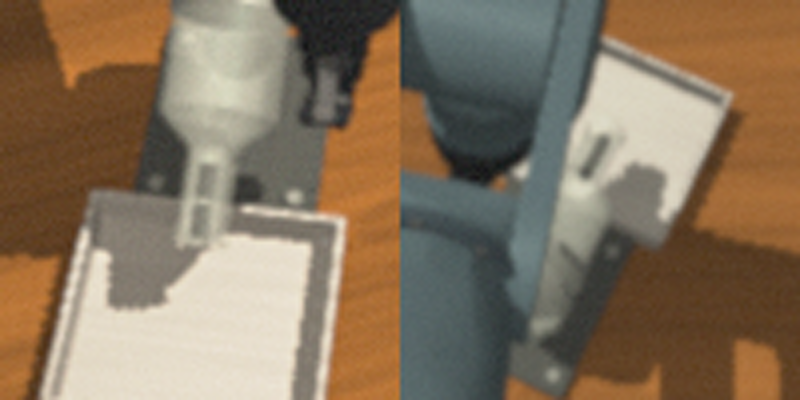

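Both spacers are still in the neck, at zoom (207,183) and (203,215). First tap.

```bash
python3 -m handwheel '[{"grip":0,"linear":[-1.0,0,0],"rotation":[0,0,0]},{"grip":0,"linear":[-3.0,0,0],"rotation":[0,0,0]},{"grip":0,"linear":[-1.0,0,0],"rotation":[0,0,0]},{"grip":0,"linear":[0,0,0],"rotation":[0,0,0]},{"grip":0,"linear":[0,0,0],"rotation":[0,0,0]},{"grip":0,"linear":[0,0,0],"rotation":[0,0,0]}]'; python3 goal.py .067 .105
python3 look.py l1
```

```text
time_s: 4.9
eef_pos: [0.6178, -0.0145, 0.1062]
eef_rot: [0.0, 0.847, 0.531, -0.0]
wrist_force: [0.1, -0.4, -0.1]
opening: -0.004
t 4.9 pos [ 0.6178 -0.0145  0.1062] jar 61.28773612509802 66.86452152405731 F [ 0.0673 -0.3845 -0.0701]
lin cm [ 0.0136 -0.0288  0.1207] rot deg [-0.0148  0.026  -0.062 ]
```

View pics/l1.png

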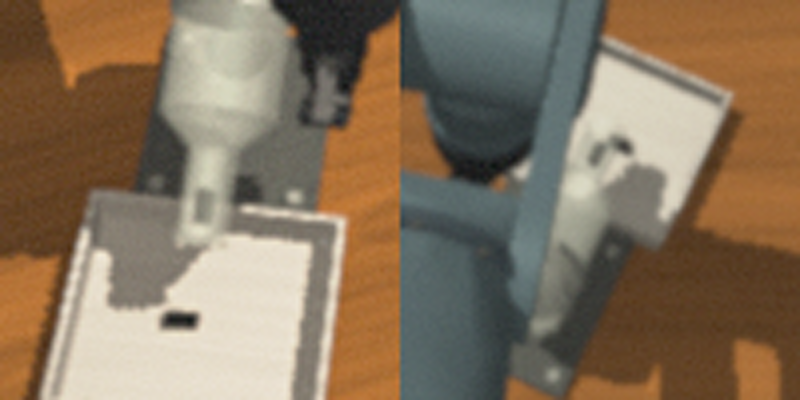

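One spacer lies in the tray at zoom (180,320). The other has moved down the neck to (203,205). I'll repeat the tap.

```bash
python3 -m handwheel '[{"grip":0,"linear":[-1.0,0,0],"rotation":[0,0,0]},{"grip":0,"linear":[-3.0,0,0],"rotation":[0,0,0]},{"grip":0,"linear":[-1.0,0,0],"rotation":[0,0,0]},{"grip":0,"linear":[0,0,0],"rotation":[0,0,0]},{"grip":0,"linear":[0,0,0],"rotation":[0,0,0]},{"grip":0,"linear":[0,0,0],"rotation":[0,0,0]}]'; python3 goal.py .067 .105
python3 look.py l2
```

```text
time_s: 5.5
eef_pos: [0.6177, -0.0144, 0.1062]
eef_rot: [0.0, 0.847, 0.531, -0.0]
wrist_force: [-0.1, 0.0, 0.3]
opening: -0.001
t 5.5 pos [ 0.6177 -0.0144  0.1062] jar 61.238881770507774 66.89555077043507 F [-0.1275  0.0093  0.3434]
lin cm [ 0.0105 -0.0239  0.1186] rot deg [-0.0144  0.0279 -0.0535]
```

View pics/l2.png

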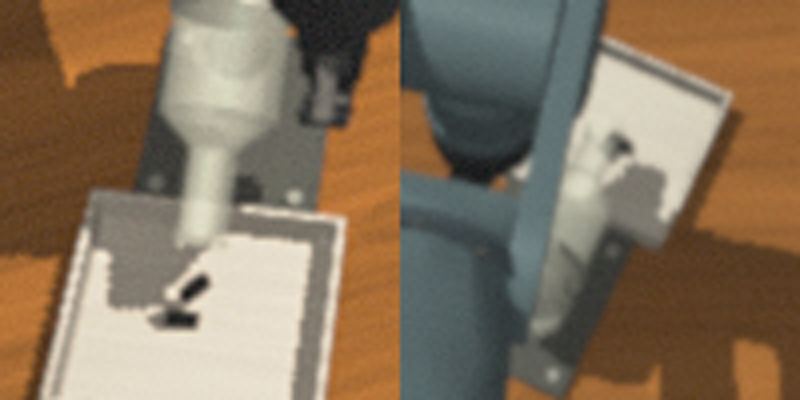

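The neck is empty, and both spacers show in the tray at zoom (180,320) and (195,288). I'll back off, rise and check that they have settled.

```bash
python3 -m handwheel '[{"grip":0,"linear":[2,0,0],"rotation":[0,0,0]},{"grip":0,"linear":[5,0,0],"rotation":[0,0,0]},{"grip":0,"linear":[8,0,-2],"rotation":[0,0,0]},{"grip":0,"linear":[11,0,-5],"rotation":[0,0,0]},{"grip":0,"linear":[14,0,-7],"rotation":[0,0,0]},{"grip":0,"linear":[16,0,-8],"rotation":[0,0,0]},{"grip":0,"linear":[16,0,-8],"rotation":[0,0,0]},{"grip":0,"linear":[16,0,-8],"rotation":[0,0,0]},{"grip":0,"linear":[16,0,-8],"rotation":[0,0,0]},{"grip":0,"linear":[16,0,-8],"rotation":[0,0,0]}]'; python3 look.py l3; python3 - <<'E'
from bench import cams
import cv2,numpy as np
for n in ("scene","top"):
    im=cams.camera(n)[:,:,::-1]; cv2.imwrite(f"pics/{n}9.png",im)
    r=cv2.imread(f"pics/{n}0.png")
E
```

```text
time_s: 6.43
eef_pos: [0.6867, 0.128, 0.1846]
eef_rot: [-0.001, 0.848, 0.53, -0.001]
wrist_force: [-0.1, -0.8, -0.5]
opening: 0.001
```

View pics/l3.png

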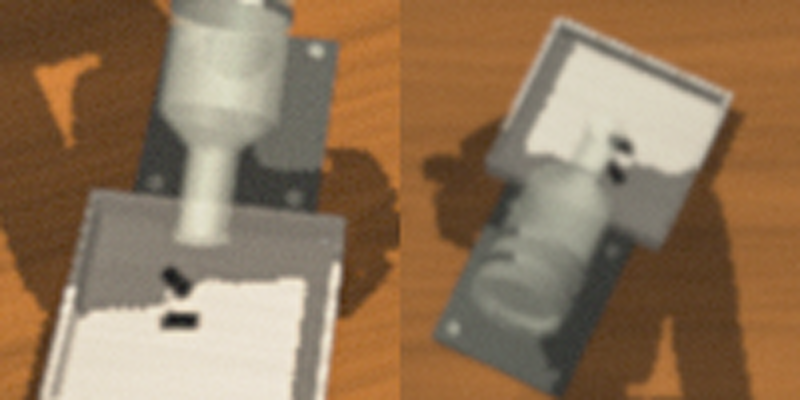

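View pics/scene9.png

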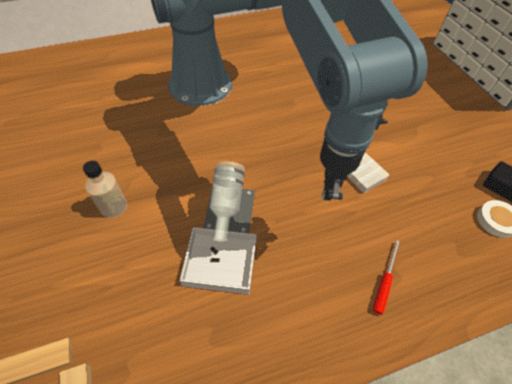

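View pics/top9.png

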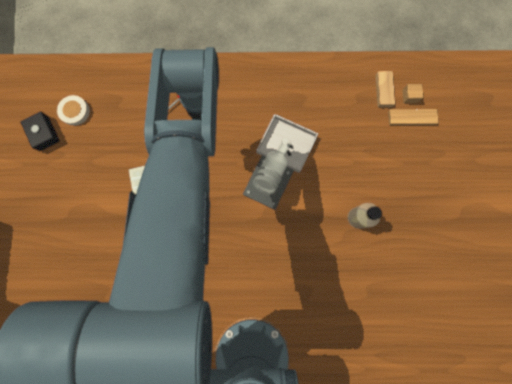

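```bash
python3 look.py l4; python3 - <<'E'
from h import *
import cv2
a=cv2.imread("pics/l3.png").astype(int);b=cv2.imread("pics/l4.png").astype(int);print("max diff",np.abs(a-b).max())
S=lambda x,y:(170+x/4-.375,180+y/4-.375);T=lambda x,y:(235+(x-400)/4-.375,110+y/4-.375)
for s,t in (((180,320),(621,144)),((177,281),(616,174))):
    p,e=tri(S(*s),T(*t)); d=p-[.6775,-.1176,0];print(p,e,"tray frame",d@X,d@Y)
o=status.get_obs();print(o["time_s"],np.abs(o["dq"]).max())
from bench import ctrl
print(ctrl.hand_in())
E
```

```text
max diff 33
[ 0.6706 -0.1291  0.0091] 0.000551484738355137 tray frame -0.0012442633863705406 -0.013331451689897465
[ 0.6446 -0.1242  0.0085] 1.855711306223621e-05 tray frame -0.02677061763937384 -0.02022126075573831
6.7333 0.007806817820101541
the job is handed in; nothing more can be done
None
```

Both spacers are out of the jar and lying flat in the tray, and I handed the job in at 6.7 s. It took two quick taps on the jar's left side at about 0.24 m/s, aimed about 8–9 mm deep.

- **Spacers:** triangulated from two views, their centres are about 9 mm above the bench. That matches lying on the tray floor. From the tray centre they sit at about (-1, -13) mm and (-27, -20) mm, well inside the walls. The neck is empty.
- **Clearances:** the spare jar, parts case and screwdriver look unmoved in the pictures. The fingers never went near the spacers, and the arm was held clear on the jar's left.
- **Not fully confirmed:**
  - Force during the taps was only read after each one. The largest reading was about 5.6 N, in the slow push I used to find the jar's side before tapping.
  - The two settling pictures differed by up to 33 grey levels. I took that as image noise, because I handed in without viewing the second one.

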